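# Show the notched spray-out panel label up above the reference blank

### The job

First take the blank panel (the one without a corner notch) out of the wooden drying rack and stand it upright, fully down, in the slot of the dark steel viewing stand, and let go of it. Then take the notched sample panel out of the rack by its painted end only, keeping off the bare notched end that carries the label, and hold it still above the stand, its middle over the middle of the stand and some 5 to 20 cm clear of the blank, leaned over by about 45 degrees so that the label face looks upward. Finish while holding it there, and leave the other things where they are.

Things in the scene. Friction and masses are not known exactly. Their poses are not given: they have to be found in the camera images.
- rack: Fixed wooden drying rack: block 140 x 130 x 35 mm (its x, y, z), origin at the centre of its underside, on the bench, at any yaw. Two slots along its x, at y = -37.5 and +37.5 mm, each 113 mm long, 10 mm wide, 20 mm deep (floor 15 mm above the origin); one panel stands on its long edge in each, either panel in either slot.
- stand: Fixed dark steel viewing stand: block 140 x 56 x 35 mm (its x, y, z), origin at the centre of its underside, on the bench. One slot along its x through the middle of the top, 114 mm long, 10.5 mm wide, 20 mm deep, 2 mm chamfer at the mouth.
- stand_slot (a point): The centre of the floor of the stand's slot, 15 mm above the bench and 20 mm below the stand's top; axes as the stand's (x along the slot, z up).
- blank: Blank panel, rigid, 110 x 8 x 65 mm (its x, y, z), about 0.13 kg, origin at the centre of its underside, z up as it stands on its long edge in the rack. Grey paint from x = -55 to +10 mm, bare metal from +10 to +55 mm. No notch, no label. It may be gripped anywhere, across its 8 mm thickness, and may stand in the stand either way round.
- sample: Panel of the blank's size, mass, paint and bare end; origin and axes alike. A 14 x 14 mm notch is cut from the upper corner of its bare end (x = 41 to 55, z = 51 to 65 mm). White ruled paper label on the bare end's +y face: seen upright from the label side, the notch is at the upper left. Grip only the painted end (x = -55 to +10 mm), across the 8 mm; the bare end must not be touched.
- sample_mid (a point): The middle of the sample panel, 32.5 mm above its underside; axes as the sample's.
- washer: Bystander: flat steel thrust washer, 65 mm across, 9 mm high, lying beyond one end of the viewing stand; origin at the centre of its underside.
- bearing: Bystander: flat roller bearing, 68 mm across, 20 mm high, in front of the fixed red bench vice, which is 0.22 m tall and stands left of the viewing stand: pass over it well clear. Origin at the centre of its underside.
- oil_filter: Bystander: black oil filter, 68 mm across, 90 mm tall; origin at the centre of its underside.

How it is judged:
On the way, in this order (a step that is already met when the one before it is completed fails the run):
1. the blank panel stands fully down in the stand's slot and is released, the sample still in the rack (horizontal distance between blank and stand_slot below 0.012 m and z of blank in the frame of stand_slot below 0.004 m and angle between blank's own z axis and vertical below 0.2 rad and angle between the x axis of blank and the x axis of stand, either way round below 0.1 rad and contact force between the fingers and blank below 0.2 N), for 0.2 s.
2. the sample panel is lifted clear of the rack by the fingers (height (world z) of sample above 0.04 m and contact force between the fingers and sample above 1 N and contact force between rack and sample below 0.2 N), for 0.2 s.
At the end, for the whole second after the job is handed in: Blank released in the stand's slot: within 12 mm of its centre, 4 mm of its floor, 0.2 rad of upright. Sample held still by its painted end, touching nothing else, its middle within 50 mm of over the slot and 0.13 to 0.34 m above the bench, label face within 1.0 rad of straight up (all of step 1 and contact force between each of the arm, sample and blank below 0.2 N and contact force between the fingers and sample above 1 N and x of the grasp point in the frame of sample below -0.005 m and angle between sample's own y axis and vertical below 1 rad and horizontal distance between sample_mid and stand_slot below 0.05 m and height (world z) of sample_mid between 0.13 and 0.34 m and linear speed of sample below 0.03 m/s); the arm keeps its last pose, push and grip.
It fails at once if the fingers touch the sample on its bare, labelled end (contact force between the fingers and sample above 0.5 N and x of the grasp point in the frame of sample above 0 m).
It fails at once if a bystander (washer, bearing or oil filter) is shifted by more than 30 mm (distance of any of washer, bearing, oil_filter from where it was at the start of the episode above 0.03 m).
It also fails if it takes over 58 s, if anything falls off the work surface, if the arm or the gripper's body presses on something with over 40 N, if the wrist force passes 120 N, or if a joint passes its speed limit or range.

### The arm

A 6-joint arm with a two-finger parallel gripper is mounted at the origin on the work surface; the furniture and walls round the work are solid. World frame = base frame: x ahead of the robot, y to its left, z up, the work surface at z = 0. Lengths are in m, angles in rad, forces in N, time in s.
With the tool pointing down it reaches from about 0.375 to 0.975 m from the base axis. Payload 3.8 kg.
Tool frame: the origin (TCP) lies midway between the tips of the shut fingers; the grasp point (between the pads) lies 19 mm behind it; z points along the fingers, y is the line along which they close (so a half turn about z gives the same grasp; the last joint's range is limited). The gripper opens to 85 mm and grips with 20 to 120 N. Pads are 22 mm wide; open, the fingers measure 114 mm over their backs; the gripper's body (76 mm by 85 mm) begins 54 mm behind the grasp point. The pads swing forward as they close: fully open they stand 13 mm farther back than shut.
Start: joints at [1.191, 0.264, 1.604, -0, 1.274, -0.037], TCP at [0.227, 0.636, 0.205] pointing down, gripper open.
Joint ranges: [-2.63, 2.63], [-0.94, 2.18], [0.31, 2.57], [-1.31, 4.45], [0, 2.66], [-2.55, 2.55]. Speed limits (rad/s): [2.57, 2.57, 3.14, 3.14, 3.14, 3.14].

### API

Orientations are given as a rotation vector (axis times angle).
In Python, from workcell import bot gives the robot as it stands.
- The arm moves only by the tool jog_arm, never from a script. Its argument "motion" is a list of rows, each a list of 5 numbers: the opening, from -1 (shut) to 1 (fully open), then the shift along the tool's x, y, z in mm, then the turn about the tool's z in degrees. In form: [[claw, x, y, z, twist], ...]. A call has 1 to 10 rows; each row shifts and turns the commanded pose from where the row before left it, along the tool's axes as they then stand; what a row does not reach is not made up. A row lasts 1/12 s, in which the tool goes at most 41.7 mm and 7.16 degrees, less where a joint would pass 70% of its speed; a pose out of reach is approached as far as the arm can. A call with a gripper value outside its range is refused whole. The fingers move at their own pace and stop on an object; "force" is the grip in N (left out, the last holds). Time passes only in rows, so rows that do not move let the fingers close. It gives the time, the measured TCP pose, the force, the opening and the grip force at its end, in the units of the state.
- bot.read_state(): the state, without advancing time (a new reading comes with each control period).
- bot.read_camera(name): name is "scene" or "top" or "wrist"; returns (picture, depth): 400x640x3 uint8, red, green, blue; 400x640 float32, m along the optical axis (not along the pixel's ray), 0 where there is no reading.
- bot.get_calibration(name): a dict with "vfov" (degrees; the focal length in pixels is half the picture's height over the tangent of half this angle, whatever the lens; pixels are square), "cx", "cy" (the principal point, pixels), "rvec" (rotation vector, rad) and "tvec" (3), from world to camera coordinates, as OpenCV has them; the wrist camera has in their place "tool_from_camera" (4x4, takes a point from camera to tool coordinates, whose origin is the TCP and whose axes are the flange's). Camera axes: x right, y down, z forward; pixel columns grow to the right and rows downward; lengths in m; the calibration is good to about 2 mm. A picture is of the moment at which its call begins: read the wrist's pose just before it. get_calibration takes no time and is no camera call.
- bot.finish_job(): hands the job in; it is judged then, once.
The state is a dict: "time": time; "q": joint angles; "joint_vel": joint speeds; "joint_torque": joint torques, N m; "tool_pos": TCP position; "tcp_rot": TCP orientation; "wrist_force": force on the tool from outside, world axes, zero at the start; "torque": the same for the moment, N m; "width": opening from 0.0 (shut) to 1.0 (fully open); "grip_force": force on a finger pad.
Only numpy, scipy, OpenCV 4.12 (cv2) and the standard library are available. Lean on these libraries where they do the work, as an engineer would, in place of code of your own. Each camera call takes 0.05 s, during which the arm holds its last target. There are 200 camera calls.

## Working session

There is one attempt and no reset: what is moved stays moved. The work goes in short steps, Python scripts to look and compute and a tool call to move; the robot and the scene stay as the last step left them, time stands still between calls to the robot, and variables do not carry over. Pictures are saved under pics/ and viewed, at most 10 in all, crops included, and the job is handed in when it is done.

Besides the shell and the picture viewer there is one more tool, called after ">>>" by a JSON object that holds its "op" and its "data". jog_arm: Moves the arm, as the interface text tells. Its arguments: {"type":"object","properties":{"motion":{"type":"array"},"force":{"type":"number"}},"required":["motion"]}

```bash
mkdir -p pics; cat > h.py <<'E'
import numpy as np, cv2
from scipy.spatial.transform import Rotation as R
from workcell import bot
def cam(name):
    s=bot.read_state(); c=bot.get_calibration(name); im,d=bot.read_camera(name)
    f=200/np.tan(np.radians(c["vfov"])/2)
    if name=="wrist":
        T=np.eye(4);T[:3,:3]=R.from_rotvec(s["tcp_rot"]).as_matrix();T[:3,3]=s["tool_pos"]
        M=T@np.array(c["tool_from_camera"])
    else:
        W=np.eye(4);W[:3,:3]=R.from_rotvec(np.ravel(c["rvec"])).as_matrix();W[:3,3]=np.ravel(c["tvec"]);M=np.linalg.inv(W)
    v,u=np.mgrid[:400,:640]
    P=np.stack([(u-c["cx"])/f*d,(v-c["cy"])/f*d,d],-1)@M[:3,:3].T+M[:3,3]
    P[d==0]=np.nan
    return im,d,P,M,f,c
def save(n,im): cv2.imwrite(f"pics/{n}.png",im[:,:,::-1])
E
python3 - <<'E'
from h import *
for n in("top","scene"):
    im,d,P,M,f,c=cam(n); save(n,im); np.savez(n+".npz",im=im,P=P); print(n,M.round(3).tolist(),f,{k:v for k,v in c.items() if k not in("rvec","tvec")})
s=bot.read_state();print(s)
print(R.from_rotvec(s["tcp_rot"]).as_matrix().round(3)); print(bot.get_calibration("wrist"))
E
```

```text
top [[-0.03, -0.993, 0.112, 0.381], [-1.0, 0.029, -0.004, 0.021], [0.001, -0.112, -0.994, 1.158], [0.0, 0.0, 0.0, 1.0]] 518.4254713639125 {'vfov': 42.19158442777176, 'cx': 319.55693865164864, 'cy': 202.46697230936294}
scene [[0.377, -0.619, 0.689, -0.2], [-0.926, -0.264, 0.27, -0.257], [0.015, -0.74, -0.673, 0.786], [0.0, 0.0, 0.0, 1.0]] 426.9889903267173 {'vfov': 50.19642173707569, 'cx': 317.3301134886205, 'cy': 202.36804446266564}
{'time': 0.1, 'q': array([ 1.19107873e+00,  2.64663726e-01,  1.60523076e+00, -1.83383205e-05,
        1.27367267e+00, -3.68869711e-02]), 'joint_vel': array([-1.67785128e-03, -7.09653789e-05, -1.58283790e-03, -1.13991782e-03,
       -5.47316864e-05, -4.09282772e-05]), 'joint_torque': array([ 1.78362247e-04, -5.16703570e+01, -3.68591201e+01, -1.00105872e-04,
        6.19024373e-03,  9.86029562e-06]), 'tool_pos': array([0.22664501, 0.6350713 , 0.20379966]), 'tcp_rot': array([-5.35808423e-01, -3.09516507e+00,  3.03980808e-03]), 'wrist_force': array([ 0.12886904,  0.33805043, -0.11062251]), 'torque': array([-0.03516162,  0.03112193, -0.01344604]), 'grip_force': 0.0, 'width': 0.9982018768959977}
[[-0.942  0.336 -0.001]
 [ 0.336  0.942 -0.002]
 [ 0.    -0.002 -1.   ]]
{'vfov': 61.2195537265767, 'cx': 314.47030117061274, 'cy': 201.85757861778862, 'tool_from_camera': array([[ 9.62169682e-04, -9.63383674e-01, -2.68124918e-01,
         6.74433410e-02],
       [ 9.99999534e-01,  9.48297487e-04,  1.81239839e-04,
         1.54585410e-04],
       [ 7.96586834e-05, -2.68124967e-01,  9.63384137e-01,
        -1.67980085e-01],
       [ 0.00000000e+00,  0.00000000e+00,  0.00000000e+00,
         1.00000000e+00]])}
```

View pics/top.png

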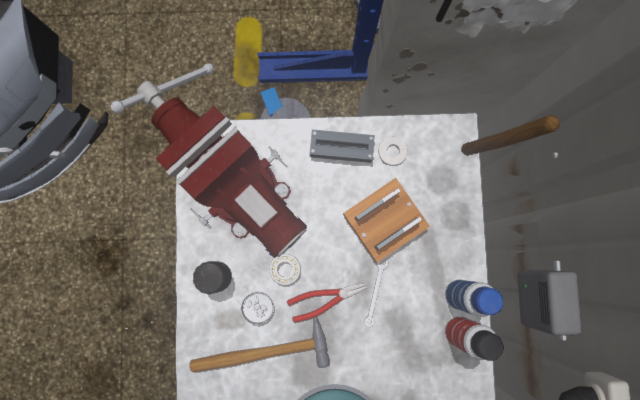

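View pics/scene.png

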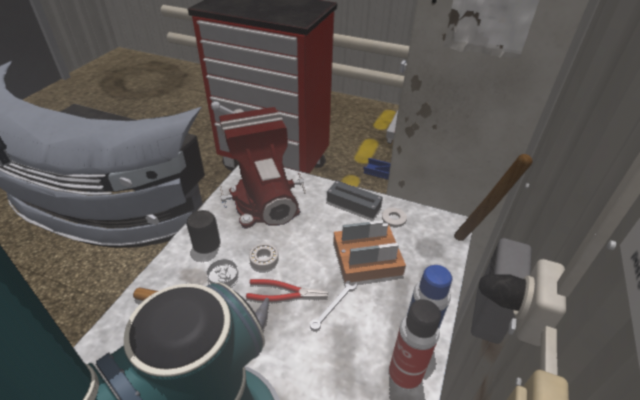

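The top view shows the stand at (342,147), washer at (393,151), and rack at (386,221) with panels near (378,205) and (397,235). The vice is left of the stand, and the scene view shows both panels' near faces at (365,232) and (373,253).

```bash
python3 - <<'E'
from h import *
z=np.load("top.npz");P=z["P"];im=z["im"];Z=P[...,2]
def rect(m,name):
    n,l,st,ce=cv2.connectedComponentsWithStats(m.astype(np.uint8))
    for i in range(1,n):
        if st[i,4]>40:
            q=P[l==i]; r=cv2.minAreaRect((q[:,:2]*1000).astype(np.float32))
            print(name,ce[i].round(),st[i,4],"c",np.round(r[0],1),"size",np.round(r[1],1),"ang",round(r[2],1),"z",np.median(q[:,2]).round(4))
win=np.zeros(Z.shape,bool);win[120:275,300:440]=1
rect(win&(Z>.025)&(Z<.045),"35mm")
rect(win&(Z>.065)&(Z<.095),"panel")
rect(win&(Z>.005)&(Z<.02),"low")
print(np.nanmedian(Z[280:300,420:440]))
a=cv2.resize(im[120:270,300:440],None,fx=4,fy=4,interpolation=2)
b=cv2.resize(np.load("scene.npz")["im"][175:285,320:420],None,fx=5,fy=5,interpolation=2)
c=np.zeros((600,800,3),np.uint8);
a=cv2.resize(a,(380,407));b=cv2.resize(b,(400,440));c[:407,:380]=a;c[:440,390:790]=b
save("crop",c[:450])
E
```

```text
35mm [342. 145.] 1415 c [635.7 -36. ] size [140.1  57.6] ang 83.1 z 0.0334
35mm [386. 220.] 3353 c [ 466.6 -127.1] size [130.1 141.2] ang 32.4 z 0.0337
panel [377. 204.] 193 c [ 497.7 -106. ] size [  8.  108.6] ang 32.3 z 0.0782
panel [399. 233.] 213 c [ 434.8 -146.6] size [  8.1 109.4] ang 32.3 z 0.0785
low [392. 150.] 467 c [ 623.4 -151.7] size [61.6 63.5] ang 87.6 z 0.0081
low [341. 145.] 166 c [637.9 -35.6] size [113.    8.3] ang 82.7 z 0.0146
low [332. 158.] 56 c [610.3 -13.3] size [97.4  1.9] ang 83.4 z 0.0116
-0.0010204194678030687
```

View pics/crop.png

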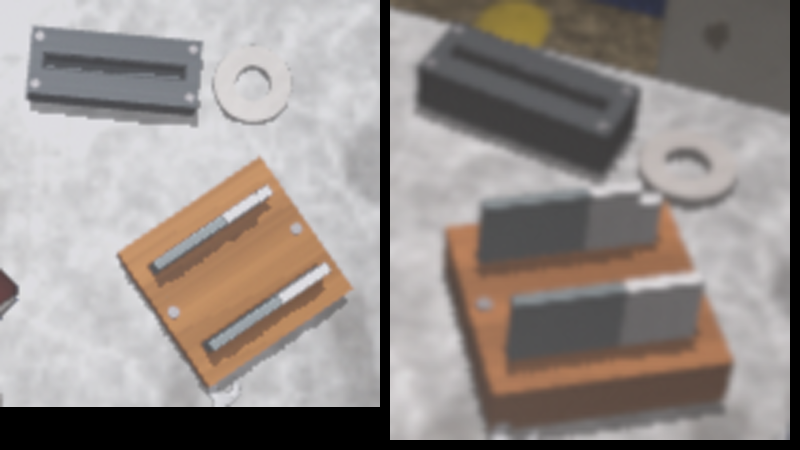

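The crop shows the far panel at (0.498,-0.106) notched at its upper right end. So the sample is in the far slot with its label on the far face, and the near panel at (0.435,-0.147) is the blank. Measured sizes match the given ones. The jog has no tilt axis, so I'll first test in free air what happens at the reach limit.

>>> {"op": "jog_arm", "data": {"motion": [[1,0,0,-41,0],[1,0,0,-41,0],[1,0,0,-41,0],[1,0,0,-41,0],[1,0,0,-41,0],[1,0,0,-41,0],[1,0,0,-41,0],[1,0,0,-41,0],[1,0,0,-41,0],[1,0,0,-41,0]]}}

```text
time: 0.93
tool_pos: [0.2266, 0.6351, 0.6166]
tcp_rot: [-0.536, -3.095, 0.001]
wrist_force: [0.3, 0.8, 0.3]
width: 1.001
grip_force: 0.0
```

```bash
python3 - <<'E'
from h import *
s=bot.read_state();print(s["time"],s["q"].round(3),s["tool_pos"].round(3),R.from_rotvec(s["tcp_rot"]).as_matrix().round(3).tolist())
for n in("top","scene"):
    P=np.load(n+".npz")["P"].reshape(-1,3);P=P[~np.isnan(P[:,0])]
    q=P[(P[:,2]>.12)]
    H,xe,ye=np.histogram2d(q[:,0],q[:,1],bins=[np.arange(-.2,1.5,.1),np.arange(-.8,1.3,.1)],weights=None)
    mx=np.full(H.shape,0.)
    for p in q:
        i=int((p[0]+.2)//.1);j=int((p[1]+.8)//.1)
        if 0<=i<H.shape[0] and 0<=j<H.shape[1]: mx[i,j]=max(mx[i,j],p[2])
    print(n);print((mx*100).round().astype(int))
E
```

```text
0.9333 [ 1.191  0.336  0.765  0.     2.042 -0.037] [0.227 0.635 0.617] [[-0.942, 0.336, -0.0], [0.336, 0.942, -0.0], [0.0, -0.0, -1.0]]
top
[[ 0  0  0  0  0  0  0  0  0  0  0  0  0  0  0  0  0  0  0  0]
 [ 0  0  0  0  0  0  0  0  0  0  0  0  0  0  0  0  0  0  0  0]
 [ 0  0  0  0  0  0  0  0  0  0  0  0  0  0  0  0  0  0  0  0]
 [ 0  0  0 43 41 21  0  0  0  0  0  0  0  0  0  0  0  0  0  0]
 [ 0  0  0 44 40 22  0  0  0  0  0  0  0  0  0  0  0  0  0  0]
 [ 0  0  0 46 29 21  0  0 15 15  0  0  0  0  0  0  0  0  0  0]
 [ 0  0  0 47  0  0  0  0 17 17 21  0  0  0  0  0  0  0  0  0]
 [ 0  0  0 49 28  0  0  0 14 23 23 23  0  0  0  0  0  0  0  0]
 [ 0  0  0 52 28 54 58  0  0 23 23 18 18  0  0  0  0  0  0  0]
 [ 0  0  0 52 52 54 52 30  0  0 15 17 18  0  0  0  0  0  0  0]
 [ 0  0  0  0  0  0 35  0  0  0  0  0  0  0  0  0  0  0  0  0]
 [ 0  0  0  0  0  0  0  0  0  0  0  0  0  0  0  0  0  0  0  0]
 [ 0  0  0  0  0  0  0  0  0  0  0  0  0  0  0  0  0  0  0  0]
 [ 0  0  0  0  0  0  0  0  0  0  0  0  0  0  0  0  0  0  0  0]
 [ 0  0  0  0  0  0  0  0  0  0  0  0  0  0  0  0  0  0  0  0]
 [ 0  0  0  0  
[... 363 characters left out ...]
 0  0]
 [ 0  0  0 62 29 21  0  0 14 15  0  0  0  0  0  0  0  0  0  0]
 [ 0  0  0 63  0  0  0  0 17 18 21  0  0  0  0  0  0  0  0  0]
 [ 0  0  0 61 28  0  0  0 14 23 23 23  0  0  0  0  0  0  0  0]
 [ 0  0  0 58 28 54 53  0  0 23 23 17 18  0  0  0  0  0  0  0]
 [ 0  0  0 55 55 54 53 30  0  0  0 17 18  0  0  0  0  0  0  0]
 [ 0  0  0  0  0  0  0  0  0  0  0  0  0  0  0  0  0  0  0  0]
 [ 0  0  0  0  0  0  0  0  0  0  0  0  0  0  0  0  0  0  0  0]
 [ 0  0  0  0  0  0  0  0  0  0  0  0  0  0  0  0  0  0  0  0]
 [ 0  0  0  0  0  0  0 19  0  0  0  0  0  0  0  0  0  0  0  0]
 [ 0  0  0  0  0  0  0  0  0  0  0  0  0  0  0  0  0  0  0  0]
 [ 0  0  0  0  0  0  0  0  0  0  0  0  0  0  0  0  0  0  0  0]]
```

>>> {"op": "jog_arm", "data": {"motion": [[1,0,0,-41,0],[1,0,0,-41,0],[1,0,0,-41,0],[1,0,0,-41,0],[1,0,0,-41,0],[1,0,0,-41,0],[1,0,0,-41,0]]}}

```text
time: 1.52
tool_pos: [0.2001, 0.5604, 0.7807]
tcp_rot: [0.533, 3.081, 0.116]
wrist_force: [-0.8, 0.1, 0.1]
width: 1.002
grip_force: 0.0
```

```bash
cat > st.py <<'E'
from h import *
s=bot.read_state();print(s["time"],s["q"].round(3),s["tool_pos"].round(4),s["width"].round(3),s["grip_force"],s["wrist_force"].round(1));print(R.from_rotvec(s["tcp_rot"]).as_matrix().round(3).tolist())
E
python3 st.py
```

```text
Traceback (most recent call last):
  File "st.py", line 2, in <module>
    s=bot.read_state();print(s["time"],s["q"].round(3),s["tool_pos"].round(4),s["width"].round(3),s["grip_force"],s["wrist_force"].round(1));print(R.from_rotvec(s["tcp_rot"]).as_matrix().round(3).tolist())
                                                                              ^^^^^^^^^^^^^^^^
AttributeError: 'float' object has no attribute 'round'
```

```bash
sed -i 's/s\["width"\].round(3)/s["width"]/' st.py; python3 st.py
```

```text
1.5167 [ 1.184  0.395  0.312  0.005  2.359 -0.041] [0.2001 0.5604 0.7807] 1.0017044031785391 0.0 [-0.8  0.1  0.1]
[[-0.942, 0.335, 0.025], [0.336, 0.939, 0.071], [0.0, 0.075, -0.997]]
```

It does tilt at the limit: 4° outward with q3 at its stop. Next I check whether the tilt persists when backing off.

>>> {"op": "jog_arm", "data": {"motion": [[1,0,0,41,0],[1,0,0,41,0],[1,0,0,41,0],[1,0,0,0,0]]}}

```text
time: 1.85
tool_pos: [0.2023, 0.5671, 0.6552]
tcp_rot: [0.535, 3.091, 0.055]
wrist_force: [1.3, 3.9, -9.0]
width: 0.999
grip_force: 0.0
```

```bash
python3 st.py
```

```text
1.85 [ 1.185  0.182  0.882  0.004  2.043 -0.042] [0.2023 0.5671 0.6552] 0.9994448129674093 0.0 [ 1.3  3.9 -9. ]
[[-0.942, 0.336, 0.01], [0.336, 0.941, 0.034], [0.002, 0.035, -0.999]]
```

>>> {"op": "jog_arm", "data": {"motion": [[1,0,41,0,0],[1,0,41,0,0],[1,0,41,0,0],[1,0,41,0,0],[1,0,41,0,0],[1,0,41,0,0],[1,0,41,0,0],[1,0,41,0,0],[1,0,41,0,0],[1,0,41,0,0]]}}

```text
time: 2.68
tool_pos: [0.2953, 0.8272, 0.5895]
tcp_rot: [0.527, 3.044, 0.322]
wrist_force: [0.5, 0.2, -0.1]
width: 1.001
grip_force: 0.0
```

```bash
python3 st.py
```

```text
2.6833 [ 1.197  0.685  0.311  0.007  1.935 -0.028] [0.2953 0.8272 0.5895] 1.0010248796152978 0.0 [ 0.5  0.2 -0.1]
[[-0.942, 0.329, 0.07], [0.336, 0.921, 0.197], [0.0, 0.209, -0.978]]
```

Tilt accumulates when pushing outward at the reach limit (now 12°), roughly 3° per blocked row. That gives me the lean for later. Now I undo it by pushing at the inner limit.

>>> {"op": "jog_arm", "data": {"motion": [[1,0,-41,0,0],[1,0,-41,0,0],[1,0,-41,0,0],[1,0,-41,0,0],[1,0,-41,0,0],[1,0,-41,0,0],[1,0,-41,0,0],[1,0,-41,0,0],[1,0,-41,0,0],[1,0,-41,0,0]]}}

```text
time: 3.52
tool_pos: [0.1684, 0.4711, 0.5177]
tcp_rot: [0.526, 3.04, 0.338]
wrist_force: [-0.6, -0.8, 0.5]
width: 0.998
grip_force: 0.0
```

```bash
python3 st.py
```

```text
3.5167 [ 1.168 -0.261  1.586  0.013  1.595 -0.058] [0.1684 0.4711 0.5177] 0.9982078951685804 0.0 [-0.6 -0.8  0.5]
[[-0.942, 0.328, 0.074], [0.336, 0.919, 0.207], [-0.0, 0.22, -0.976]]
```

>>> {"op": "jog_arm", "data": {"motion": [[1,0,-41,10,0],[1,0,-41,10,0],[1,0,-41,10,0],[1,0,-41,10,0],[1,0,-41,10,0],[1,0,-41,10,0]]}}

```text
time: 4.02
tool_pos: [0.0929, 0.2595, 0.408]
tcp_rot: [0.525, 3.04, 0.338]
wrist_force: [-0.2, -1.2, 0.0]
width: 1.004
grip_force: 0.0
```

```bash
python3 st.py
```

```text
4.0167 [ 1.099 -0.763  2.061  0.028  1.623 -0.125] [0.0929 0.2595 0.408 ] 1.0037111645078134 0.0 [-0.2 -1.2  0. ]
[[-0.942, 0.327, 0.075], [0.336, 0.919, 0.207], [-0.001, 0.22, -0.976]]
```

>>> {"op": "jog_arm", "data": {"motion": [[1,0,-30,10,0],[1,0,-30,10,0],[1,0,-30,10,0]]}}

```text
time: 4.27
tool_pos: [0.0684, 0.191, 0.3626]
tcp_rot: [0.526, 3.044, 0.319]
wrist_force: [-20.4, -36.5, 2.7]
width: 0.998
grip_force: 0.0
```

```bash
python3 st.py
```

```text
4.2667 [ 1.028 -0.945  2.196  0.041  1.686 -0.191] [0.0684 0.191  0.3626] 0.9981791795508008 0.0 [-20.4 -36.5   2.7]
[[-0.942, 0.328, 0.07], [0.336, 0.922, 0.195], [-0.001, 0.207, -0.978]]
```

```bash
cat > kin.py <<'E'
import numpy as np
D=[([.2647,1.6052,1.2737],[.2266,.6351],.2038),([.336,.765,2.042],[.2266,.6351],.6166),([.395,.312,2.359],[.2001,.5604],.7807),([.685,.311,1.935],[.2953,.8272],.5895),([-.261,1.586,1.595],[.1684,.4711],.5177),([-.763,2.061,1.623],[.0929,.2595],.408),([-.945,2.196,1.686],[.0684,.191],.3626)]
A=[];b=[]
for q,xy,z in D:
    a=q[0];e=a+q[1];t=e+q[2]
    A.append([1,0,np.sin(a),np.sin(e),np.cos(e),np.sin(t)]);b.append(np.hypot(*xy))
    A.append([0,1,np.cos(a),np.cos(e),-np.sin(e),np.cos(t)]);b.append(z)
x,res,rk,_=np.linalg.lstsq(A,b,rcond=None);print("r0,z0,L1,L2,off,Lt",x.round(4),"err",np.abs(np.array(A)@x-b).max())
def fk(q2,q3,tilt): # tilt outward rad
    e=q2+q3;t=np.pi-tilt
    W=[x[0]+x[2]*np.sin(q2)+x[3]*np.sin(e)+x[4]*np.cos(e), x[1]+x[2]*np.cos(q2)+x[3]*np.cos(e)-x[4]*np.sin(e)]
    return np.round([*W,W[0]+x[5]*np.sin(t),W[1]+x[5]*np.cos(t),t-e],3)
if __name__=="__main__":
    for q2 in(-.94,-.7,-.5,-.3,-.1,.1): print(q2,"W,TCP,q5 at q3max:",fk(q2,2.57,.2),fk(q2,2.57,0))
    print(fk(.8,.31,.2),fk(.8,.31,.78))
E
python3 kin.py
```

```text
r0,z0,L1,L2,off,Lt [0.0016 0.2527 0.5097 0.5657 0.0023 0.372 ] err 0.001069405065776019
-0.94 W,TCP,q5 at q3max: [0.155 0.518 0.228 0.153 1.312] [0.155 0.518 0.155 0.146 1.512]
-0.7 W,TCP,q5 at q3max: [0.213 0.474 0.287 0.109 1.072] [0.213 0.474 0.213 0.102 1.272]
-0.5 W,TCP,q5 at q3max: [0.253 0.427 0.327 0.063 0.872] [0.253 0.427 0.253 0.055 1.072]
-0.3 W,TCP,q5 at q3max: [0.282 0.374 0.356 0.009 0.672] [0.282 0.374 0.282 0.002 0.872]
-0.1 W,TCP,q5 at q3max: [ 0.301  0.316  0.375 -0.049  0.472] [ 0.301  0.316  0.301 -0.056  0.672]
0.1 W,TCP,q5 at q3max: [ 0.307  0.255  0.381 -0.11   0.272] [ 0.307  0.255  0.307 -0.117  0.472]
[0.875 0.857 0.949 0.493 1.832] [0.875 0.857 1.137 0.593 1.252]
```

```bash
python3 - <<'E'
from h import *
im,d,P,M,f,c=cam("wrist")
q=P[~np.isnan(P[...,0])]
print("cam at",M[:3,3].round(3), "range",np.nanmin(q,0).round(2),np.nanmax(q,0).round(2))
mx=np.full((8,10),-99.)
for p in q:
    i=int((p[0]+.2)//.07);j=int((p[1]+.05)//.07)
    if 0<=i<8 and 0<=j<10: mx[i,j]=max(mx[i,j],p[2])
print((mx*100).round().astype(int))
E
python3 st.py
```

```text
cam at [-0.007  0.181  0.527] range [-0.27 -0.26 -0.87] [2.42 2.05 0.49]
[[-9900     0     0     0     0 -9900 -9900 -9900 -9900   -85]
 [-9900    31    31     0     0     0 -9900 -9900 -9900   -85]
 [-9900    33    30     0     0     0 -9900 -9900 -9900   -85]
 [   33    33    48    49    49     0 -9900 -9900 -9900   -85]
 [   30    27     0    47    47     0 -9900 -9900 -9900   -85]
 [    3     3     2     3     3     2 -9900 -9900 -9900   -85]
 [    1     2     2     2     0     0 -9900 -9900 -9900   -85]
 [    1     2     2     9     9     0 -9900 -9900 -9900   -85]]
4.3167 [ 1.027 -0.943  2.201  0.04   1.686 -0.192] [0.0683 0.1901 0.3591] 1.00072736472378 0.0 [-1.8 -0.5 -3.8]
[[-0.942, 0.33, 0.067], [0.337, 0.923, 0.189], [0.0, 0.2, -0.98]]
```

>>> {"op": "jog_arm", "data": {"motion": [[1,0,10,30,0],[1,0,10,30,0],[1,0,8,35,0],[1,0,8,35,0],[1,0,8,35,0],[1,0,5,35,0],[1,0,5,35,0],[1,0,0,25,0]]}}

```text
time: 4.98
tool_pos: [0.1061, 0.2959, 0.117]
tcp_rot: [0.526, 3.044, 0.321]
wrist_force: [-0.7, 0.5, -0.4]
width: 1.002
grip_force: 0.0
```

```bash
python3 st.py
```

```text
4.9833 [ 1.121 -0.628  2.526  0.026  1.034 -0.118] [0.1061 0.2959 0.117 ] 1.0018835041668694 0.0 [-0.7  0.5 -0.4]
[[-0.942, 0.328, 0.07], [0.336, 0.921, 0.196], [-0.0, 0.209, -0.978]]
```

>>> {"op": "jog_arm", "data": {"motion": [[1,0,-30,20,0],[1,0,-30,20,0],[1,0,-30,20,0]]}}

```text
time: 5.23
tool_pos: [0.0973, 0.2708, 0.0908]
tcp_rot: [0.53, 3.061, 0.232]
wrist_force: [0.1, 0.2, 1.1]
width: 1.001
grip_force: 0.0
```

```bash
python3 st.py
```

```text
5.2333 [ 1.118 -0.617  2.563  0.019  1.045 -0.118] [0.0973 0.2708 0.0908] 1.0014663150865994 0.0 [0.1 0.2 1.1]
[[-0.942, 0.332, 0.051], [0.336, 0.931, 0.142], [-0.0, 0.151, -0.989]]
```

>>> {"op": "jog_arm", "data": {"motion": [[1,0,-35,20,0],[1,0,-35,20,0],[1,0,-35,20,0],[1,0,-35,20,0]]}}

```text
time: 5.57
tool_pos: [0.0852, 0.237, 0.0816]
tcp_rot: [0.534, 3.086, 0.077]
wrist_force: [-0.8, -0.2, -0.7]
width: 1.0
grip_force: 0.0
```

```bash
python3 st.py
```

```text
5.5667 [ 1.118 -0.604  2.568  0.006  1.128 -0.112] [0.0852 0.237  0.0816] 1.0002813100277312 0.0 [-0.8 -0.2 -0.7]
[[-0.942, 0.336, 0.017], [0.336, 0.941, 0.047], [0.0, 0.05, -0.999]]
```

>>> {"op": "jog_arm", "data": {"motion": [[1,0,-35,20,0],[1,0,0,0,0]]}}

```text
time: 5.73
tool_pos: [0.0816, 0.2271, 0.0814]
tcp_rot: [0.535, 3.091, 0.04]
wrist_force: [0.3, 0.8, -0.1]
width: 1.002
grip_force: 0.0
```

```bash
python3 st.py
```

```text
5.7333 [ 1.118 -0.609  2.569  0.003  1.155 -0.112] [0.0816 0.2271 0.0814] 1.0018091033880778 0.0 [ 0.3  0.8 -0.1]
[[-0.942, 0.336, 0.008], [0.336, 0.942, 0.024], [0.0, 0.026, -1.0]]
```

>>> {"op": "jog_arm", "data": {"motion": [[1,0,-37,21,0],[1,0,0,0,0]]}}

```text
time: 5.9
tool_pos: [0.0783, 0.2175, 0.0831]
tcp_rot: [0.536, 3.095, 0.005]
wrist_force: [-0.3, -0.1, -0.9]
width: 0.996
grip_force: 0.0
```

```bash
python3 st.py
```

```text
5.9 [ 1.116e+00 -6.170e-01  2.570e+00  1.000e-03  1.186e+00 -1.120e-01] [0.0783 0.2175 0.0831] 0.9959850080651451 0.0 [-0.3 -0.1 -0.9]
[[-0.942, 0.336, 0.001], [0.336, 0.942, 0.003], [0.0, 0.003, -1.0]]
```

Tool is vertical again. Now over the blank.

>>> {"op": "jog_arm", "data": {"motion": [[1,-17,10,-34,0],[1,-17,10,-34,0],[1,-17,10,-34,0],[1,-17,10,-34,0],[1,-17,10,-34,0],[1,-17,10,-34,0],[1,-17,10,-34,0],[1,-17,10,-34,0],[1,-17,10,-30,0]]}}

```text
time: 6.65
tool_pos: [0.254, 0.2505, 0.3875]
tcp_rot: [0.536, 3.093, 0.009]
wrist_force: [1.2, 0.1, -0.0]
width: 0.998
grip_force: 0.0
```

>>> {"op": "jog_arm", "data": {"motion": [[1,-28,-28,0,0],[1,-28,-28,0,0],[1,-28,-28,0,0],[1,-28,-28,0,0],[1,-28,-28,0,0],[1,-28,-28,0,0],[1,-28,-28,0,0],[1,-28,-28,0,0],[1,-28,-28,0,0],[1,-28,-28,0,0]]}}

```text
time: 7.48
tool_pos: [0.4229, -0.1101, 0.3843]
tcp_rot: [0.537, 3.093, 0.005]
wrist_force: [0.4, 0.5, -0.2]
width: 1.0
grip_force: 0.0
```

>>> {"op": "jog_arm", "data": {"motion": [[1,-28,-28,0,0],[1,0,0,10,7],[1,0,0,20,7],[1,0,0,20,7],[1,0,0,20,7],[1,0,0,20,7],[1,0,0,10,3],[1,0,0,0,0]]}}

```text
time: 8.15
tool_pos: [0.4377, -0.1427, 0.2807]
tcp_rot: [-1.514, -2.747, -0.004]
wrist_force: [-0.3, -0.9, 0.0]
width: 1.0
grip_force: 0.0
```

```bash
python3 st.py; python3 - <<'E'
from h import *
im,d,P,M,f,c=cam("wrist");save("w1",im)
Z=P[...,2]
m=((Z>.06)&(Z<.09)).astype(np.uint8)
n,l,st,ce=cv2.connectedComponentsWithStats(m)
for i in range(1,n):
    if st[i,4]>150:
        q=P[l==i]; r=cv2.minAreaRect((q[:,:2]*1000).astype(np.float32)); print(ce[i].round(),st[i,4],np.round(r[0],1),np.round(r[1],1),r[2],np.median(q[:,2]))
E
```

```text
8.15 [-0.372 -0.188  1.934  0.003  1.401 -0.936] [ 0.4377 -0.1427  0.2807] 1.000070886522319 0.0 [-0.3 -0.9  0. ]
[[-0.534, 0.845, -0.004], [0.845, 0.534, 0.005], [0.006, -0.001, -1.0]]
[526.   6.] 688 [536.7 116.9] [88.5  8.7] 38.26265335083008 0.07603832199698127
[311. 171.] 685 [ 435.3 -145.9] [  6.9 109.2] 32.31255340576172 0.07893266536979049
[377. 168.] 922 [ 498.8 -105.9] [  8.4 109.4] 32.473472595214844 0.07832779377231144
[106. 164.] 897 [ 233.4 -265.6] [28.3 63.9] 47.43918991088867 0.07589464359005377
[166. 200.] 665 [ 309.3 -267. ] [26.6 63.3] 63.38947296142578 0.07579680372789677
[ 18. 249.] 792 [ 190.9 -410.8] [76.4  6.2] 0.5691396594047546 0.07563822900713094
[517. 285.] 936 [ 731.3 -123.3] [79.6 33.9] 55.079776763916016 0.07521636836982748
[112. 297.] 532 [ 300.1 -419.4] [75.5 13.9] 26.025423049926758 0.06891874566363765
[214. 351.] 495 [ 457.8 -418.3] [10.4 70.2] 66.96695709228516 0.06943761146954541
```

View pics/w1.png

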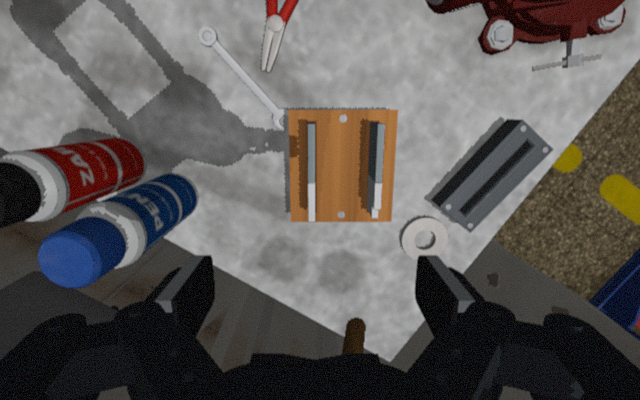

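Wrist view: blank at (311,171), sample at (377,168) with its notch at the lower end, stand at (490,170). Positions agree with the top view to 1 mm. Descend on the blank's centre and grip.

>>> {"op": "jog_arm", "data": {"motion": [[1,-2,-4,37,0],[1,0,0,40,0],[1,0,0,40,0],[1,0,0,40,0],[1,0,0,40,0],[1,0,0,25,0],[1,0,0,11,0],[1,0,0,0,0]], "force": 40}}

```text
time: 8.87
tool_pos: [0.4357, -0.1458, 0.0491]
tcp_rot: [-1.511, -2.749, -0.004]
wrist_force: [0.1, 0.2, 0.1]
width: 1.0
grip_force: 0.0
```

>>> {"op": "jog_arm", "data": {"motion": [[-1,0,0,0,0],[-1,0,0,0,0],[-1,0,0,0,0],[-1,0,0,0,0],[-1,0,0,0,0],[-1,0,0,0,0],[-1,0,0,0,0],[-1,0,0,0,0]]}}

```text
time: 9.53
tool_pos: [0.4375, -0.1466, 0.0517]
tcp_rot: [1.514, 2.752, 0.005]
wrist_force: [-1.3, 0.8, 5.6]
width: 0.062
grip_force: 39.3
```

```bash
python3 st.py
```

```text
9.5333 [-0.38   0.012  2.196  0.004  0.933 -0.947] [ 0.4375 -0.1466  0.0517] 0.062107330430925645 39.27225301042199 [-1.3  0.8  5.6]
[[-0.535, 0.845, 0.002], [0.845, 0.535, 0.002], [0.001, 0.003, -1.0]]
```

>>> {"op": "jog_arm", "data": {"motion": [[-1,0,0,-15,0],[-1,0,0,-30,0],[-1,0,0,-38,0],[-1,0,0,-37,0],[-1,-2,20,0,0],[-1,-2,38,0,0],[-1,-2,38,0,0],[-1,-2,38,0,7],[-1,0,0,0,7],[-1,0,0,0,0]]}}

```text
time: 10.37
tool_pos: [0.5551, -0.0806, 0.1699]
tcp_rot: [-1.838, -2.545, -0.003]
wrist_force: [-0.7, 0.5, -1.4]
width: 0.062
grip_force: 39.3
```

```bash
python3 st.py; cat > stand.py <<'E'
from h import *
im,d,P,M,f,c=cam("wrist");Z=P[...,2];X=P[...,0];Y=P[...,1]
roi=(X>.54)&(X<.73)&(Y>-.12)&(Y<.06)
def r(m,n):
    k,l,st,ce=cv2.connectedComponentsWithStats(m.astype(np.uint8))
    for i in range(1,k):
        if st[i,4]>100:
            q=P[l==i];b=cv2.minAreaRect((q[:,:2]*1000).astype(np.float32));print(n,st[i,4],np.round(b[0],1),np.round(b[1],1),round(b[2],2),np.median(q[:,2]).round(4))
r(roi&(Z>.027)&(Z<.042),"top");r(roi&(Z>.005)&(Z<.022),"slot");r(roi&(Z>.045)&(Z<.1),"panel")
import sys
save(sys.argv[1],im)
E
python3 stand.py w2
```

```text
10.3667 [-0.19   0.076  1.889  0.003  1.179 -0.512] [ 0.5551 -0.0806  0.1699] 0.06182391949921488 39.30748337879777 [-0.7  0.5 -1.4]
[[-0.314, 0.949, -0.001], [0.949, 0.314, 0.003], [0.003, -0.0, -1.0]]
top 8580 [636.9 -35.3] [140.2  57. ] 83.0 0.0338
top 182 [ 723.6 -110.7] [18.9  5.5] 68.85 0.0351
slot 618 [609.1 -31.9] [140.1   1. ] 83.12 0.0136
slot 926 [639.9 -35.6] [114.5   6. ] 83.26 0.0144
slot 177 [ 723.9 -110.5] [18.8  5.5] 68.59 0.014
panel 998 [ 724.  -110.2] [20.   5.9] 68.92 0.0765
```

View pics/w2.png

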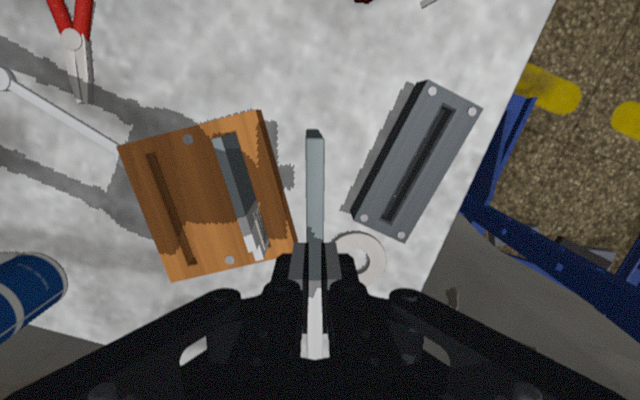

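Blank is held straight (px 313, 130–350); stand at (415,160), measured at (636.9,-35.3) mm, matching the top view. Moving over the slot.

>>> {"op": "jog_arm", "data": {"motion": [[-1,5,30,0,0],[-1,5,31,0,0],[-1,5,30,0,0],[-1,0,0,0,7],[-1,0,0,10,7],[-1,0,0,10,7],[-1,0,0,10,4.3],[-1,0,0,0,0]]}}

```text
time: 11.08
tool_pos: [0.6328, -0.0394, 0.1382]
tcp_rot: [-2.347, -2.08, 0.003]
wrist_force: [-1.3, 0.1, -1.1]
width: 0.068
grip_force: 39.4
```

```bash
python3 st.py; python3 stand.py w3; python3 - <<'E'
from h import *
im,d,P,M,f,c=cam("wrist");s=bot.read_state()
Rt=R.from_rotvec(s["tcp_rot"]).as_matrix();q=(P-s["tool_pos"])@Rt
m=(abs(q[...,1])<.02)&(q[...,2]<-.01)&(q[...,2]>-.04)&(q[...,0]>.015)&(q[...,0]<.1)
v=q[m];print(len(v),np.percentile(v,[1,50,99],axis=0).round(4).tolist())
E
```

```text
11.0833 [-0.103  0.239  1.761  0.003  1.147  0.016] [ 0.6328 -0.0394  0.1382] 0.06756958347034166 39.36136219650507 [-1.3  0.1 -1.1]
[[0.12, 0.993, -0.005], [0.993, -0.12, 0.003], [0.003, -0.006, -1.0]]
top 7538 [637.7 -30.5] [129.   56.2] 83.12 0.034
top 163 [ 724.2 -110.3] [18.7  5.1] 66.61 0.0348
slot 326 [637.9 -35. ] [111.5   9.3] 83.74 0.014
slot 152 [ 723.9 -110.5] [18.6  5.2] 65.72 0.0141
panel 896 [ 724.4 -110. ] [20.1  5.2] 67.96 0.0765
1777 [[0.0157, -0.0041, -0.0275], [0.0375, -0.0001, -0.026], [0.0562, 0.0036, -0.0173]]
```

>>> {"op": "jog_arm", "data": {"motion": [[-1,3,4,0,0],[-1,0,0,0,0],[-1,0,0,20,0],[-1,0,0,20,0],[-1,0,0,18,0],[-1,0,0,0,0]]}}

```text
time: 11.68
tool_pos: [0.6375, -0.0358, 0.0797]
tcp_rot: [-2.346, -2.08, 0.003]
wrist_force: [-1.3, 0.3, -2.6]
width: 0.061
grip_force: 39.4
```

```bash
python3 st.py
```

```text
11.6833 [-0.097  0.302  1.798  0.003  1.048  0.021] [ 0.6375 -0.0358  0.0797] 0.06148886560963029 39.35552358627319 [-1.3  0.3 -2.6]
[[0.119, 0.993, -0.006], [0.993, -0.119, 0.004], [0.003, -0.006, -1.0]]
```

>>> {"op": "jog_arm", "data": {"motion": [[-1,0,0,6,0],[-1,0,0,6,0],[-1,0,0,6,0],[-1,0,0,6,0],[-1,0,0,3,0],[-1,0,0,0,0]]}}

```text
time: 12.18
tool_pos: [0.6539, -0.0375, 0.0702]
tcp_rot: [2.337, 2.071, 0.033]
wrist_force: [1.5, -0.2, 31.3]
width: 0.064
grip_force: 49.0
```

The blank caught on the stand's top; backing off and looking.

>>> {"op": "jog_arm", "data": {"motion": [[-1,0,0,-12,0],[-1,0,0,-12,0],[-1,0,0,-14,0],[-1,0,0,0,0]]}}

```text
time: 12.52
tool_pos: [0.6423, -0.0363, 0.0977]
tcp_rot: [2.35, 2.082, 0.009]
wrist_force: [1.2, 0.6, -0.9]
width: 0.068
grip_force: 43.3
```

```bash
python3 st.py; python3 stand.py w4; cat > held.py <<'E'
from h import *
im,d,P,M,f,c=cam("wrist");s=bot.read_state()
Rt=R.from_rotvec(s["tcp_rot"]).as_matrix();q=(P-s["tool_pos"])@Rt
m=(abs(q[...,1])<.03)&(q[...,2]<.05)&(q[...,2]>-.06)&(q[...,0]>.015)&(q[...,0]<.1)
v=q[m];print(len(v),np.percentile(v,[1,50,99],axis=0).round(4).tolist())
t=v[v[:,2]<np.percentile(v[:,2],5)+.005]
b=cv2.minAreaRect((t[:,:2]*1000).astype(np.float32));print(b)
E
python3 held.py
```

```text
12.5167 [-0.097  0.285  1.783  0.003  1.068  0.022] [ 0.6423 -0.0363  0.0977] 0.06787767831548004 43.28689982987271 [ 1.2  0.6 -0.9]
[[0.121, 0.993, 0.005], [0.993, -0.121, 0.002], [0.003, 0.005, -1.0]]
top 8099 [637.9 -29. ] [126.4  56.2] 83.12 0.034
top 208 [ 724.  -110.3] [18.8  5.4] 65.37 0.0348
slot 206 [ 723.9 -110.4] [18.6  4.9] 64.97 0.0141
panel 710 [634.7 -13.8] [71.4 11.1] 76.58 0.0831
panel 346 [ 725.3 -106.3] [12.9  3.8] 50.93 0.059
2829 [[0.0156, -0.0105, -0.0307], [0.038, -0.0007, -0.0286], [0.0564, 0.0056, 0.0306]]
((35.78910446166992, 1.5591034889221191), (41.492305755615234, 8.234339714050293), 0.39355966448783875)
```

View pics/w4.png

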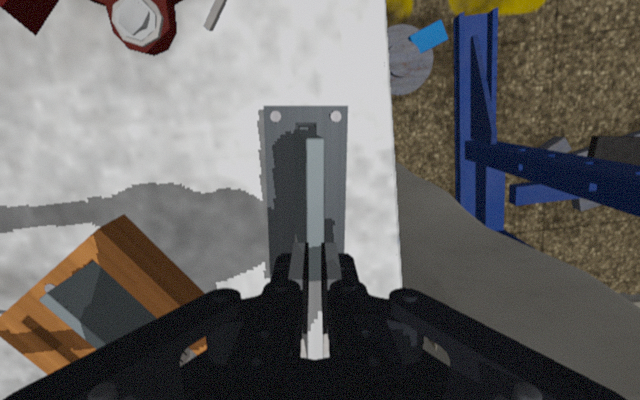

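```bash
cat >> held.py <<'E'
for lo in np.arange(-.025,.035,.01):
    w=v[(v[:,2]>lo)&(v[:,2]<lo+.01)]
    if len(w)>5: print("z",round(lo+.005,3),"n",len(w),"y min/med",np.percentile(w[:,1],[5,50]).round(4),"x",np.percentile(w[:,0],[5,95]).round(3))
E
python3 held.py; python3 - <<'E'
from h import *
im,d,P,M,f,c=cam("scene");s=bot.read_state()
Z=P[...,2];m=(Z>.03)&(Z<.14)&(P[...,0]>.6)&(P[...,0]<.68)&(abs(P[...,1]+.035)<.07)
v=P[m];Rt=R.from_rotvec(s["tcp_rot"]).as_matrix();q=(v-s["tool_pos"])@Rt
for lo in np.arange(-.05,.06,.01):
    w=q[(q[:,2]>lo)&(q[:,2]<lo+.01)]
    if len(w)>5: print("scene z",round(lo+.005,3),len(w),np.percentile(w[:,1],[10,50,90]).round(4),np.percentile(w[:,0],[2,98]).round(3))
save("s2",cv2.resize(im[150:270,290:420],None,fx=5,fy=5))
E
```

```text
2831 [[0.0155, -0.0108, -0.0302], [0.038, -0.0009, -0.028], [0.0563, 0.0053, 0.031]]
((35.71857833862305, 1.2354717254638672), (8.427360534667969, 41.463340759277344), 89.80398559570312)
z -0.02 n 243 y min/med [-0.0043 -0.0035] x [0.018 0.056]
z -0.01 n 202 y min/med [-0.0057 -0.005 ] x [0.018 0.056]
z -0.0 n 174 y min/med [-0.0071 -0.0063] x [0.017 0.056]
z 0.01 n 145 y min/med [-0.0085 -0.0078] x [0.018 0.056]
z 0.02 n 122 y min/med [-0.0099 -0.0092] x [0.018 0.056]
z 0.03 n 98 y min/med [-0.0112 -0.0105] x [0.018 0.056]
scene z -0.045 23 [-0.0148 -0.01    0.0036] [-0.01   0.007]
scene z -0.035 57 [-0.0089 -0.0007  0.0049] [-0.049  0.053]
scene z -0.025 153 [-0.004  -0.0016  0.0045] [-0.052  0.054]
scene z -0.015 142 [-0.0053 -0.0032 -0.0009] [-0.052  0.055]
scene z -0.005 142 [-0.0067 -0.0047 -0.0023] [-0.052  0.055]
scene z 0.005 132 [-0.0085 -0.0063 -0.004 ] [-0.052  0.055]
scene z 0.015 127 [-0.0096 -0.0075 -0.005 ] [-0.052  0.053]
scene z 0.025 131 [-0.0111 -0.0087 -0.0065] [-0.051  0.054]
scene z 0.035 39 [-0.0103 -0.0089 -0.0074] [-0.05   0.053]
scene z 0.055 548 [-0.0271 -0.0109  0.014 ] [-0.067  0.068]
```

View pics/s2.png

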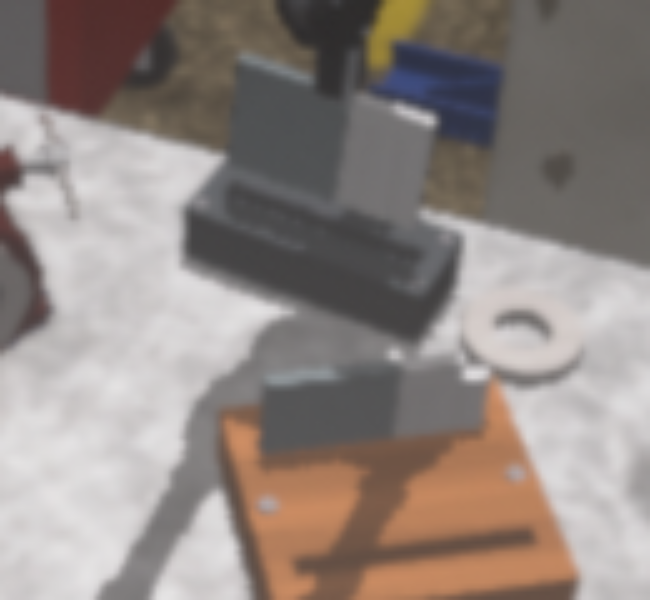

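The view shows the blank tilted 0.14 rad in the pads, its lower edge about 7 mm toward the robot; the slot below is clear. I'll put the lower edge in the slot mouth and straighten it there.

>>> {"op": "jog_arm", "data": {"motion": [[-1,0,1.5,10,0],[-1,0,0,12,0],[-1,0,0,3,0],[-1,0,0,3,0],[-1,0,0,3,0],[-1,0,0,0,0]]}}

```text
time: 13.22
tool_pos: [0.6471, -0.0369, 0.0678]
tcp_rot: [2.347, 2.079, 0.014]
wrist_force: [-0.1, 0.3, 20.1]
width: 0.065
grip_force: 55.5
```

```bash
python3 st.py;python3 held.py
```

```text
13.2167 [-0.097  0.32   1.799  0.003  1.013  0.022] [ 0.6471 -0.0369  0.0678] 0.06474265625246774 55.467635692621116 [-0.1  0.3 20.1]
[[0.121, 0.993, 0.011], [0.993, -0.121, 0.002], [0.003, 0.01, -1.0]]
8421 [[0.0156, -0.0294, -0.0301], [0.0438, -0.0034, 0.033], [0.069, 0.0174, 0.0354]]
((35.718082427978516, 0.43119239807128906), (8.907641410827637, 41.47918701171875), 89.52686309814453)
z -0.02 n 428 y min/med [-0.0058 -0.0046] x [0.017 0.056]
z -0.01 n 356 y min/med [-0.0081 -0.0069] x [0.017 0.056]
z -0.0 n 289 y min/med [-0.0105 -0.0093] x [0.018 0.056]
z 0.01 n 258 y min/med [-0.0128 -0.0115] x [0.018 0.056]
z 0.02 n 216 y min/med [-0.0152 -0.0139] x [0.017 0.056]
z 0.03 n 4681 y min/med [-0.0284 -0.0099] x [0.019 0.068]
```

>>> {"op": "jog_arm", "data": {"motion": [[-1,0,2,-8,0],[-1,0,3,0,0],[-1,0,0,4,0],[-1,0,0,4,0],[-1,0,0,3,0],[-1,0,0,0,0]]}}

```text
time: 13.77
tool_pos: [0.6556, -0.0377, 0.0691]
tcp_rot: [2.343, 2.076, 0.022]
wrist_force: [-0.4, -0.0, 32.9]
width: 0.064
grip_force: 57.5
```

```bash
python3 st.py;python3 held.py
```

```text
13.7667 [-0.097  0.329  1.785  0.003  1.011  0.022] [ 0.6556 -0.0377  0.0691] 0.0635619021978872 57.48975271882955 [-0.4 -0.  32.9]
[[0.121, 0.993, 0.018], [0.993, -0.121, 0.001], [0.003, 0.018, -1.0]]
6299 [[0.0156, -0.0296, -0.0303], [0.0451, -0.0049, 0.0127], [0.0695, 0.0086, 0.0442]]
((35.747276306152344, 0.6383943557739258), (41.398433685302734, 8.88033390045166), 0.29400283098220825)
z -0.02 n 392 y min/med [-0.0056 -0.0045] x [0.018 0.056]
z -0.01 n 347 y min/med [-0.0079 -0.0068] x [0.018 0.056]
z -0.0 n 289 y min/med [-0.0101 -0.009 ] x [0.018 0.056]
z 0.01 n 244 y min/med [-0.0124 -0.0113] x [0.017 0.056]
z 0.02 n 205 y min/med [-0.0147 -0.0136] x [0.018 0.056]
z 0.03 n 1282 y min/med [-0.0294 -0.0161] x [0.021 0.068]
```

>>> {"op": "jog_arm", "data": {"motion": [[-1,0,0,-7,0],[-1,0,-3,0,0],[-1,0,-3,0,0],[-1,0,-3,1,0],[-1,0,0,1,0]]}}

```text
time: 14.23
tool_pos: [0.6431, -0.0363, 0.0697]
tcp_rot: [2.347, 2.078, 0.016]
wrist_force: [1.6, 0.9, 22.9]
width: 0.064
grip_force: 53.7
```

```bash
python3 st.py;python3 held.py
```

```text
14.2333 [-0.097  0.31   1.807  0.003  1.012  0.023] [ 0.6431 -0.0363  0.0697] 0.06383917450856474 53.681291341781616 [ 1.6  0.9 22.9]
[[0.121, 0.993, 0.012], [0.993, -0.121, 0.002], [0.003, 0.012, -1.0]]
7810 [[0.0156, -0.0295, -0.0301], [0.0448, -0.0011, 0.0355], [0.0695, 0.0208, 0.038]]
((35.71806335449219, 0.3070683479309082), (41.405853271484375, 8.016095161437988), 0.11946788430213928)
z -0.02 n 30 y min/med [-0.0034 -0.0003] x [0.056 0.056]
z -0.01 n 24 y min/med [-0.0032  0.0001] x [0.056 0.056]
z -0.0 n 23 y min/med [-0.003   0.0001] x [0.056 0.056]
z 0.01 n 20 y min/med [-0.0032 -0.0002] x [0.056 0.056]
z 0.02 n 14 y min/med [-0.0035 -0.0003] x [0.056 0.056]
z 0.03 n 781 y min/med [-0.0289 -0.0179] x [0.018 0.067]
```

The blank is straight in the pads again, resting just past the far lip. Lift, recentre, verify.

>>> {"op": "jog_arm", "data": {"motion": [[-1,0,0,-12,0],[-1,0,0,-10,0],[-1,0,0,0,0],[-1,0,0,0,0]]}}

```text
time: 14.62
tool_pos: [0.6369, -0.0357, 0.086]
tcp_rot: [-2.349, -2.081, -0.002]
wrist_force: [-1.1, -0.4, -1.7]
width: 0.065
grip_force: 50.8
```

```bash
python3 st.py;python3 held.py; python3 stand.py w5
```

```text
14.6167 [-0.097  0.291  1.799  0.003  1.053  0.023] [ 0.6369 -0.0357  0.086 ] 0.06529912663210216 50.82775081973523 [-1.1 -0.4 -1.7]
[[0.121, 0.993, -0.001], [0.993, -0.121, 0.003], [0.003, -0.002, -1.0]]
2368 [[0.0155, -0.0072, -0.0309], [0.0384, 0.0003, -0.0292], [0.0565, 0.0205, 0.0498]]
((35.727760314941406, 0.9466793537139893), (41.432151794433594, 8.255033493041992), 0.11355055868625641)
z -0.02 n 118 y min/med [-0.0039 -0.0033] x [0.018 0.056]
z -0.01 n 89 y min/med [-0.0046 -0.0041] x [0.018 0.056]
z -0.0 n 79 y min/med [-0.0054 -0.0048] x [0.018 0.056]
z 0.01 n 79 y min/med [-0.006  -0.0056] x [0.018 0.056]
z 0.02 n 54 y min/med [-0.0068 -0.0065] x [0.035 0.056]
z 0.03 n 41 y min/med [-0.0072 -0.0069] x [0.016 0.056]
top 9353 [639.1 -19.1] [106.   56.5] 83.12 0.034
top 234 [ 724.2 -109.3] [17.   4.8] 63.42 0.0348
slot 249 [ 723.9 -110.6] [18.7  5. ] 65.2 0.014
panel 438 [632.6 -11. ] [66.4 10.3] 74.73 0.0791
panel 329 [ 725.5 -105.9] [11.9  3.9] 48.24 0.0567
```

>>> {"op": "jog_arm", "data": {"motion": [[-1,0,3,4,0],[-1,0,0,8,0],[-1,0,0,2,0],[-1,0,0,2,0],[-1,0,0,2,0],[-1,0,0,2,0],[-1,0,0,0,0]]}}

```text
time: 15.3
tool_pos: [0.6405, -0.0361, 0.0667]
tcp_rot: [-2.35, -2.081, -0.003]
wrist_force: [-0.6, 0.0, -2.1]
width: 0.063
grip_force: 50.8
```

```bash
python3 st.py;python3 held.py
```

```text
15.3 [-0.097  0.317  1.805  0.003  1.02   0.022] [ 0.6405 -0.0361  0.0667] 0.06342244200849365 50.819522741949186 [-0.6  0.  -2.1]
[[0.121, 0.993, -0.0], [0.993, -0.121, 0.003], [0.003, -0.001, -1.0]]
9237 [[0.0156, -0.0294, -0.0299], [0.0439, -0.0013, 0.0327], [0.0695, 0.024, 0.0352]]
((35.75458526611328, 0.5815765857696533), (41.46595001220703, 8.282005310058594), 0.3985428214073181)
z -0.02 n 120 y min/med [-0.0042 -0.0037] x [0.018 0.056]
z -0.01 n 88 y min/med [-0.005  -0.0044] x [0.018 0.056]
z -0.0 n 88 y min/med [-0.0054 -0.0051] x [0.018 0.056]
z 0.01 n 85 y min/med [-0.0064 -0.006 ] x [0.018 0.056]
z 0.02 n 48 y min/med [-0.0072 -0.007 ] x [0.037 0.056]
z 0.03 n 6849 y min/med [-0.0278 -0.0068] x [0.018 0.068]
```

>>> {"op": "jog_arm", "data": {"motion": [[-1,0,0,2,0],[-1,0,0,2,0],[-1,0,0,2,0],[-1,0,0,0,0]]}}

```text
time: 15.68
tool_pos: [0.6404, -0.0361, 0.0606]
tcp_rot: [-2.35, -2.081, -0.003]
wrist_force: [-0.3, 0.1, -1.6]
width: 0.068
grip_force: 50.8
```

Entering freely. Down to the floor.

>>> {"op": "jog_arm", "data": {"motion": [[-1,0,0,3,0],[-1,0,-1,3,0],[-1,0,-1,3,0],[-1,0,0,2,0],[-1,0,0,1,0],[-1,0,0,0,0]]}}

```text
time: 16.18
tool_pos: [0.6396, -0.0358, 0.05]
tcp_rot: [-2.351, -2.082, -0.005]
wrist_force: [-0.2, 0.3, 1.9]
width: 0.065
grip_force: 51.3
```

>>> {"op": "jog_arm", "data": {"motion": [[-1,0,0,2,0],[-1,0,0,0,0],[-0.7,0,0,0,0],[-0.4,0,0,-2,0],[0,0,0,0,0],[0.5,0,0,0,0],[1,0,0,0,0],[1,0,0,0,0],[1,0,0,0,0],[1,0,0,0,0]]}}

```text
time: 17.02
tool_pos: [0.6388, -0.0358, 0.0491]
tcp_rot: [-2.35, -2.082, -0.003]
wrist_force: [-0.5, 0.8, -0.2]
width: 0.999
grip_force: 0.0
```

>>> {"op": "jog_arm", "data": {"motion": [[1,0,0,-20,0],[1,0,0,-35,0],[1,0,0,-40,0],[1,0,0,-40,0],[1,0,0,-20,0],[1,0,0,0,0]]}}

```text
time: 17.52
tool_pos: [0.6431, -0.0367, 0.2124]
tcp_rot: [2.346, 2.078, 0.017]
wrist_force: [0.5, 0.1, 1.2]
width: 1.001
grip_force: 0.0
```

```bash
python3 st.py; python3 - <<'E'
from h import *
im,d,P,M,f,c=cam("wrist");save("w6",im)
Z=P[...,2];m=((Z>.05)&(Z<.1)&(P[...,0]<.72)).astype(np.uint8)
n,l,st,ce=cv2.connectedComponentsWithStats(m)
for i in range(1,n):
    if st[i,4]>150:
        q=P[l==i]; r=cv2.minAreaRect((q[:,:2]*1000).astype(np.float32)); print(ce[i].round(),st[i,4],np.round(r[0],1),np.round(r[1],1),r[2],np.percentile(q[:,2],[5,50,95]).round(4))
E
```

```text
17.5167 [-0.097  0.193  1.677  0.003  1.259  0.023] [ 0.6431 -0.0367  0.2124] 1.0005554311846976 0.0 [0.5 0.1 1.2]
[[0.121, 0.993, 0.013], [0.993, -0.121, 0.002], [0.003, 0.013, -1.0]]
[156.  25.] 2546 [518.1 100.6] [139.5  17.4] 30.96393394470215 [0.0529 0.0745 0.0983]
[255.  12.] 550 [606.9 114.9] [23.1 46.7] 79.55076599121094 [0.0502 0.0531 0.0588]
[304. 178.] 1059 [635.8 -33.7] [109.7   7.9] 82.8292465209961 [0.0776 0.0789 0.0801]
[160. 246.] 1338 [485.4 -83.5] [10.5 56.4] 33.35077667236328 [0.0521 0.0711 0.0797]
```

View pics/w6.png

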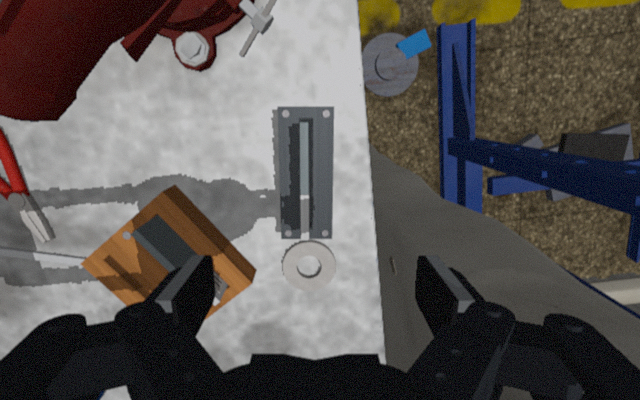

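The blank stands in the slot (px 304,120–235): centre (635.8,-33.7) mm, top at 79 mm as it was in the rack, so it is fully down. Now the sample, gripped near its x = -24 mm.

>>> {"op": "jog_arm", "data": {"motion": [[1,-13,-30,0,0],[1,-14,-30,0,0],[1,-14,-30,0,0],[1,-13,-30,0,-6],[1,0,0,0,-7],[1,0,0,0,-7],[1,0,0,0,-7],[1,0,0,0,-7],[1,0,0,0,-5.3],[1,0,0,0,0]], "force": 100}}

```text
time: 18.4
tool_pos: [0.5117, -0.0752, 0.2019]
tcp_rot: [-1.509, -2.75, -0.003]
wrist_force: [0.4, -0.1, -0.9]
width: 0.995
grip_force: 0.0
```

```bash
cat > samp.py <<'E'
from h import *
im,d,P,M,f,c=cam("wrist");s=bot.read_state()
Z=P[...,2];m=((Z>.068)&(Z<.09)&(abs(P[...,0]-.498)<.08)&(abs(P[...,1]+.106)<.08)).astype(np.uint8)
q=P[m>0];r=cv2.minAreaRect((q[:,:2]*1000).astype(np.float32));print(len(q),r,np.median(q[:,2]))
g=np.array([r[0][0]-24*.534,r[0][1]+24*.845,0])/1000
Rt=R.from_rotvec(s["tcp_rot"]).as_matrix();D=g-s["tool_pos"];D[2]=.049-s["tool_pos"][2]
print("move tool mm",(Rt.T@D*1000).round(1),"y angle",np.degrees(np.arctan2(Rt[1,1],Rt[0,1])))
fa=P[(Z>.04)&(Z<.09)&(abs(P[...,0]-.498)<.08)&(abs(P[...,1]+.106)<.08)]
t=(fa[:,:2]-np.array(r[0])/1000)@np.array([.845,.534])
for z in(.045,.06,.075):
    k=abs(fa[:,2]-z)<.006;print(z,k.sum(),np.percentile(t[k],[5,50,95]).round(4) if k.sum() else "")
E
python3 st.py;python3 samp.py
```

```text
18.4 [-0.196 -0.032  1.938  0.003  1.239 -0.764] [ 0.5117 -0.0752  0.2019] 0.9954512955121613 0.0 [ 0.4 -0.1 -0.9]
[[-0.537, 0.844, -0.003], [0.844, 0.537, 0.004], [0.005, -0.001, -1.0]]
1028 ((498.5531921386719, -105.12690734863281), (8.23662281036377, 108.03273010253906), 32.44199752807617) 0.07882123173668593
move tool mm [  5.1 -27.2 153.1] y angle 32.242530697998156
0.045 101 [0.0009 0.0039 0.0049]
0.06 151 [0.0011 0.0039 0.0046]
0.075 1009 [-0.0035  0.0004  0.0039]
```

>>> {"op": "jog_arm", "data": {"motion": [[1,5,-27,0,0],[1,0,0,30,0],[1,0,0,40,0],[1,0,0,40,0],[1,0,0,25,0],[1,0,0,13,0],[1,0,0,4,0],[1,0,0,0,0]]}}

```text
time: 19.12
tool_pos: [0.4858, -0.0847, 0.0499]
tcp_rot: [-1.514, -2.747, -0.003]
wrist_force: [-0.1, 0.3, -0.3]
width: 0.999
grip_force: 0.0
```

```bash
python3 st.py;python3 samp.py
```

```text
19.1167 [-0.225  0.078  2.13   0.004  0.937 -0.791] [ 0.4858 -0.0847  0.0499] 0.998870056280899 0.0 [-0.1  0.3 -0.3]
[[-0.534, 0.846, -0.004], [0.846, 0.534, 0.004], [0.005, -0.001, -1.0]]
2927 ((486.411376953125, -85.8702163696289), (74.36853790283203, 74.0218505859375), 78.34840393066406) 0.07890804014552907
move tool mm [23.8 -1.2  2.6] y angle 32.285434494064134
0.045 73 [-0.0033  0.0004  0.005 ]
0.06 97 [-0.0035 -0.      0.0033]
0.075 2824 [-0.0036  0.      0.0035]
```

>>> {"op": "jog_arm", "data": {"motion": [[-1,0,0,0,0],[-1,0,0,0,0],[-1,0,0,0,0],[-1,0,0,0,0],[-1,0,0,0,0],[-1,0,0,0,0],[-1,0,0,0,0],[-1,0,0,0,0]], "force": 100}}

```text
time: 19.83
tool_pos: [0.4881, -0.0852, 0.0526]
tcp_rot: [-1.514, -2.752, -0.005]
wrist_force: [-1.0, 0.5, 3.9]
width: 0.021
grip_force: 82.5
```

>>> {"op": "jog_arm", "data": {"motion": [[-1,0,0,-10,0],[-1,0,0,-20,0],[-1,0,0,-35,0],[-1,0,0,-40,0],[-1,0,0,-40,0],[-1,0,0,-40,0],[-1,0,0,-40,0],[-1,0,0,-40,0],[-1,0,0,-35,0],[-1,0,0,0,0]]}}

```text
time: 20.67
tool_pos: [0.4908, -0.0868, 0.3619]
tcp_rot: [1.508, 2.741, 0.011]
wrist_force: [0.6, -0.6, 0.6]
width: 0.022
grip_force: 80.7
```

```bash
python3 st.py; cat > s3.py <<'E'
from h import *
im,d,P,M,f,c=cam("wrist");s=bot.read_state();Rt=R.from_rotvec(s["tcp_rot"]).as_matrix();q=(P-s["tool_pos"])@Rt
m=(abs(q[...,1])<.04)&(q[...,2]<.06)&(q[...,2]>-.06)&(q[...,0]>.013)&(q[...,0]<.13)
v=q[m];print(len(v),np.percentile(v,[1,50,99],axis=0).round(4).tolist())
E
python3 s3.py
```

```text
20.6667 [-0.227 -0.144  1.752  0.003  1.519 -0.792] [ 0.4908 -0.0868  0.3619] 0.021841476580809347 80.6907968223095 [ 0.6 -0.6  0.6]
[[-0.535, 0.845, 0.015], [0.845, 0.535, -0.001], [-0.008, 0.012, -1.0]]
1129 [[0.0132, -0.0049, -0.0318], [0.0268, 0.0006, -0.0298], [0.0309, 0.005, 0.0315]]
```

Sample is held at x ≈ -24 mm. Next I carry it high over the vice to azimuth ≈32°, where the label normal is radial, and use the reach limit to lean it.

>>> {"op": "jog_arm", "data": {"motion": [[-1,15,15,-10,0],[-1,28,28,-10,0],[-1,28,28,-10,0],[-1,28,28,-10,0],[-1,28,28,-10,0],[-1,28,28,-10,0],[-1,28,28,-10,0],[-1,28,28,-10,0],[-1,28,28,-10,0],[-1,28,28,0,0]]}}

```text
time: 21.55
tool_pos: [0.5701, 0.2841, 0.4436]
tcp_rot: [-1.514, -2.752, -0.004]
wrist_force: [1.3, 0.1, -0.5]
width: 0.024
grip_force: 80.8
```

>>> {"op": "jog_arm", "data": {"motion": [[-1,28,28,0,0],[-1,28,28,0,0],[-1,14,14,0,0],[-1,0,0,0,0]]}}

```text
time: 21.88
tool_pos: [0.591, 0.3831, 0.4382]
tcp_rot: [-1.506, -2.751, 0.003]
wrist_force: [-1.0, -0.7, -1.7]
width: 0.023
grip_force: 80.4
```

```bash
python3 st.py;python3 s3.py
```

```text
21.8833 [ 0.538  0.284  1.162  0.004  1.699 -0.031] [0.591  0.3831 0.4382] 0.022834032010788565 80.40342539548874 [-1.  -0.7 -1.7]
[[-0.539, 0.842, -0.006], [0.842, 0.539, 0.001], [0.004, -0.004, -1.0]]
1501 [[0.013, -0.0049, -0.0583], [0.0253, 0.0015, -0.0257], [0.0346, 0.0086, 0.0332]]
```

>>> {"op": "jog_arm", "data": {"motion": [[-1,0,30,0,0],[-1,0,41,0,0],[-1,0,41,0,0],[-1,0,41,0,0],[-1,0,41,0,0],[-1,0,41,0,0],[-1,0,41,0,0],[-1,0,41,0,0],[-1,0,41,0,0],[-1,0,41,0,0]]}}

```text
time: 22.77
tool_pos: [0.8266, 0.5248, 0.383]
tcp_rot: [1.491, 2.704, 0.148]
wrist_force: [0.0, 0.9, -0.7]
width: 0.022
grip_force: 80.9
```

```bash
python3 st.py
```

```text
22.7667 [ 0.538  0.912  0.316  0.005  1.806 -0.023] [0.8266 0.5248 0.383 ] 0.02213847822138519 80.90161308646202 [ 0.   0.9 -0.7]
[[-0.534, 0.841, 0.09], [0.846, 0.531, 0.059], [0.002, 0.108, -0.994]]
```

>>> {"op": "jog_arm", "data": {"motion": [[-1,0,37,-17,0],[-1,0,37,-17,0],[-1,0,37,-17,0],[-1,0,37,-17,0],[-1,0,37,-17,0],[-1,0,37,-17,0],[-1,0,37,-17,0],[-1,0,37,-17,0],[-1,0,37,-17,0],[-1,0,37,-17,0]]}}

```text
time: 23.6
tool_pos: [0.8763, 0.5576, 0.483]
tcp_rot: [1.404, 2.551, 0.509]
wrist_force: [0.2, -0.7, -1.1]
width: 0.019
grip_force: 81.1
```

```bash
python3 st.py
```

```text
23.6 [ 0.538  0.833  0.312  0.013  1.604 -0.024] [0.8763 0.5576 0.483 ] 0.01903780068482612 81.07757706195116 [ 0.2 -0.7 -1.1]
[[-0.536, 0.781, 0.321], [0.845, 0.494, 0.207], [0.003, 0.382, -0.924]]
```

>>> {"op": "jog_arm", "data": {"motion": [[-1,0,41,0,0],[-1,0,41,0,0],[-1,0,41,0,0],[-1,0,41,0,0],[-1,0,41,0,0],[-1,0,41,0,0],[-1,0,41,0,0],[-1,0,41,0,0],[-1,0,41,0,0],[-1,0,41,0,0]]}}

```text
time: 24.43
tool_pos: [0.9605, 0.6101, 0.5248]
tcp_rot: [1.301, 2.362, 0.835]
wrist_force: [-0.3, 0.5, -0.5]
width: 0.02
grip_force: 81.0
```

```bash
python3 st.py
```

```text
24.4333 [ 0.537  0.847  0.312  0.021  1.305 -0.025] [0.9605 0.6101 0.5248] 0.020432212940861512 81.03926652576774 [-0.3  0.5 -0.5]
[[-0.536, 0.659, 0.528], [0.844, 0.415, 0.338], [0.004, 0.627, -0.779]]
```

>>> {"op": "jog_arm", "data": {"motion": [[-1,0,41,0,0],[-1,0,41,0,0],[-1,0,41,0,0],[-1,0,41,0,0],[-1,0,41,0,0],[-1,0,0,0,0]]}}

```text
time: 24.93
tool_pos: [0.9814, 0.6228, 0.5856]
tcp_rot: [1.242, 2.255, 0.986]
wrist_force: [-0.7, 0.1, -0.6]
width: 0.024
grip_force: 81.2
```

```bash
python3 st.py; python3 s3.py
```

```text
24.9333 [ 0.536  0.821  0.311  0.026  1.187 -0.027] [0.9814 0.6228 0.5856] 0.023847545355334353 81.20170790702105 [-0.7  0.1 -0.6]
[[-0.536, 0.576, 0.618], [0.844, 0.362, 0.395], [0.004, 0.733, -0.68]]
1278 [[0.0133, -0.0075, -0.0283], [0.0265, -0.0005, -0.0262], [0.0321, 0.0045, 0.0348]]
```

Lean is 47° with the tool now holding it. Bring it back over the stand at height.

>>> {"op": "jog_arm", "data": {"motion": [[-1,-9,-13,-11,0],[-1,-18,-26,-22,0],[-1,-18,-26,-22,0],[-1,-18,-26,-22,0],[-1,-18,-26,-22,0],[-1,-18,-26,-22,0],[-1,-18,-26,-22,0],[-1,-18,-26,-22,0],[-1,-18,-26,-22,0],[-1,-18,-26,-22,0]]}}

```text
time: 25.82
tool_pos: [0.8021, 0.3079, 0.5439]
tcp_rot: [1.244, 2.26, 0.98]
wrist_force: [0.7, 0.1, -1.5]
width: 0.025
grip_force: 80.9
```

```bash
cat > go.py <<'E'
from h import *
import sys
s=bot.read_state();Rt=R.from_rotvec(s["tcp_rot"]).as_matrix()
mid=s["tool_pos"]+Rt@[-.024,0,.002]
print("q",s["q"].round(3),"mid",mid.round(4),"yz",Rt[2,1].round(3),"xz",Rt[2,0].round(3))
for z in(.47,.23): print(z,"tool mm",(Rt.T@(np.array([.6365,-.035,z])-mid)*1000).round(1))
E
python3 st.py; python3 go.py
```

```text
25.8167 [ 0.232  0.057  1.446  0.318  0.877 -0.438] [0.8021 0.3079 0.5439] 0.024776290884818374 80.87878339458257 [ 0.7  0.1 -1.5]
[[-0.536, 0.579, 0.614], [0.844, 0.365, 0.393], [0.003, 0.729, -0.685]]
q [ 0.232  0.057  1.446  0.318  0.877 -0.438] mid [0.8162 0.2884 0.5425] yz 0.729 xz 0.003
0.47 tool mm [-176.9 -275.  -187.7]
0.23 tool mm [-177.7 -449.9  -23.3]
```

>>> {"op": "jog_arm", "data": {"motion": [[-1,-18,-28,-19,0],[-1,-18,-28,-19,0],[-1,-18,-28,-19,0],[-1,-18,-28,-19,0],[-1,-18,-28,-19,0],[-1,-18,-28,-19,0],[-1,-18,-28,-19,0],[-1,-18,-28,-19,0],[-1,-18,-28,-19,0],[-1,-9,-14,-10,0]]}}

```text
time: 26.65
tool_pos: [0.6281, -0.006, 0.4723]
tcp_rot: [1.247, 2.259, 0.976]
wrist_force: [0.7, -0.8, -0.6]
width: 0.02
grip_force: 80.7
```

```bash
python3 go.py
```

```text
q [-0.423 -0.278  1.873  0.732  1.141 -1.161] mid [ 0.6421 -0.0255  0.4709] yz 0.728 xz 0.002
0.47 tool mm [-5.  -7.4 -6.5]
0.23 tool mm [  -5.6 -182.   158.1]
```

Now straight down.

>>> {"op": "jog_arm", "data": {"motion": [[-1,0,-18,16,0],[-1,-1,-25,22,0],[-1,-1,-25,22,0],[-1,-1,-25,22,0],[-1,-1,-25,22,0],[-1,-1,-25,22,0],[-1,-1,-22,18,0],[-1,0,-14,12,0],[-1,0,0,0,0],[-1,0,0,0,0]]}}

```text
time: 27.48
tool_pos: [0.6247, -0.0119, 0.2353]
tcp_rot: [1.247, 2.261, 0.98]
wrist_force: [0.0, 0.1, -0.5]
width: 0.02
grip_force: 80.6
```

```bash
python3 go.py; python3 st.py; python3 s3.py; python3 - <<'E'
from h import *
im,d,P,M,f,c=cam("scene")
save("fin",cv2.resize(im[80:300,230:470],None,fx=2.5,fy=2.5))
t,d,P,*_=cam("top");m=(P[...,2]>.13)&(P[...,2]<.30)&(abs(P[...,0]-.64)<.1)&(abs(P[...,1]+.03)<.09)
print(m.sum(),P[m].mean(0).round(3),np.linalg.svd(P[m]-P[m].mean(0),full_matrices=False)[2][2].round(3))
save("ftop",cv2.resize(t[90:230,270:450],None,fx=4,fy=4))
E
```

```text
q [-0.44  -0.145  2.204  0.968  0.846 -1.589] mid [ 0.6388 -0.0314  0.2337] yz 0.728 xz 0.006
0.47 tool mm [  -0.5  169.3 -164.8]
0.23 tool mm [-1.9 -5.4 -0.2]
27.4833 [-0.44  -0.145  2.204  0.968  0.846 -1.589] [ 0.6247 -0.0119  0.2353] 0.019843061695911057 80.56241921614856 [ 0.   0.1 -0.5]
[[-0.536, 0.581, 0.613], [0.844, 0.364, 0.393], [0.006, 0.728, -0.686]]
1361 [[0.0132, -0.0106, -0.0269], [0.0271, -0.0037, -0.0248], [0.0333, 0.0017, 0.0361]]
1759 [ 0.659 -0.05   0.236] [0.68  0.67  0.298]
```

View pics/fin.png

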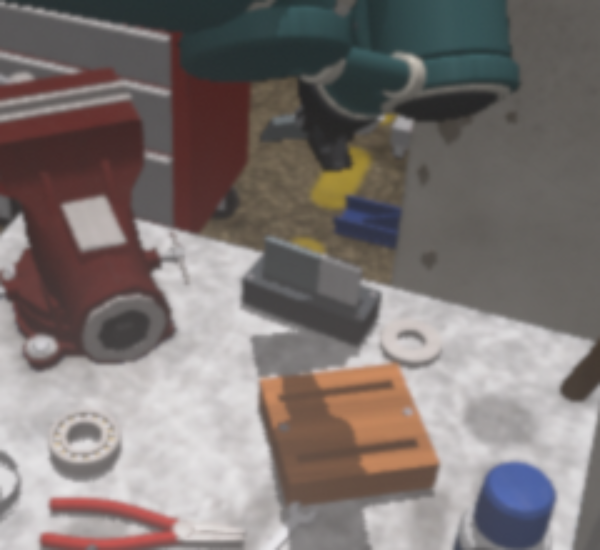

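View pics/ftop.png

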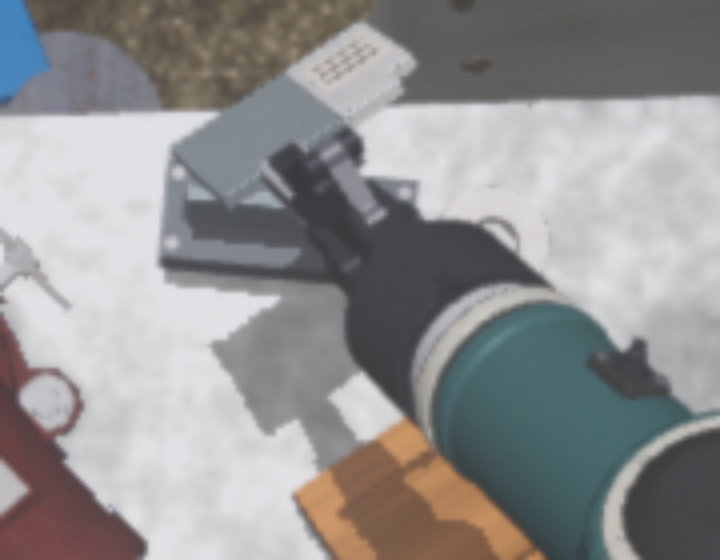

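The top view shows the label facing up at the bare end, the fingers on the painted end, and the stand and blank beneath. I'll check the lean of the panel itself and whether it creeps.

```bash
cat > pl.py <<'E'
from h import *
t,d,P,*_=cam("top");s=bot.read_state();Rt=R.from_rotvec(s["tcp_rot"]).as_matrix();q=(P-s["tool_pos"])@Rt
m=(q[...,0]<-.014)&(q[...,0]>-.085)&(abs(q[...,1])<.02)&(abs(q[...,2])<.045)
v=P[m];n=np.linalg.svd(v-v.mean(0),full_matrices=False)[2][2];n*=np.sign(n[2])
print(s["time"],m.sum(),"normal",n.round(3),"angle",np.arccos(n[2]).round(3),"tool frame ranges",np.percentile(q[m],[1,99],axis=0).round(4).tolist())
E
python3 pl.py
```

```text
27.6833 700 normal [0.61  0.374 0.698] angle 0.798 tool frame ranges [[-0.077, -0.005, -0.0278], [-0.0146, 0.0035, 0.0379]]
```

>>> {"op": "jog_arm", "data": {"motion": [[-1,0,0,0,0],[-1,0,0,0,0],[-1,0,0,0,0],[-1,0,0,0,0],[-1,0,0,0,0],[-1,0,0,0,0],[-1,0,0,0,0],[-1,0,0,0,0],[-1,0,0,0,0],[-1,0,0,0,0]], "force": 120}}

```text
time: 28.52
tool_pos: [0.6253, -0.0121, 0.2362]
tcp_rot: [1.245, 2.26, 0.98]
wrist_force: [-0.6, -0.6, -1.6]
width: 0.018
grip_force: 80.9
```

```bash
python3 pl.py; python3 go.py; python3 st.py
```

```text
28.5667 690 normal [0.612 0.376 0.695] angle 0.802 tool frame ranges [[-0.077, -0.0043, -0.0285], [-0.0147, 0.0037, 0.0367]]
q [-0.44  -0.145  2.203  0.969  0.846 -1.591] mid [ 0.6394 -0.0315  0.2347] yz 0.729 xz 0.004
0.47 tool mm [  -0.5  168.5 -164.3]
0.23 tool mm [-1.4 -6.4  0.1]
28.5667 [-0.44  -0.145  2.203  0.969  0.846 -1.591] [ 0.6253 -0.012   0.2362] 0.019109544756588395 80.87867558933794 [ 0.5 -0.9 -1.2]
[[-0.536, 0.58, 0.614], [0.844, 0.365, 0.393], [0.004, 0.729, -0.685]]
```

Lean is 0.80 rad (46°), with no creep. The middle is within 5 mm of the slot at 0.235 m. Handing in.

```bash
python3 -c "
from workcell import bot
print(bot.finish_job())"
```

```text
the job is handed in; nothing more can be done
None
```

I've handed the job in, but the judge returned no verdict: the blank is released fully down in the stand's slot, and the sample is held by its painted end, label up, leaned 46°, with its middle about 5 mm from over the slot and 0.235 m above the bench.

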